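# Index the sample carousel one place by its spring plunger

### The arm

A 6-joint arm with a two-finger parallel gripper is mounted at the origin on the work surface. World frame = base frame: x ahead of the robot, y to its left, z up, the work surface at z = 0. Lengths are in m, angles in degrees, forces in N, time in s.
With the tool pointing down it reaches from about 0.35 to 0.975 m from the base axis. Payload 17.4 kg.
Tool frame: the origin (TCP) lies between the finger pads; the fingertips stand 8 mm ahead of it and the grasp point (between the pads) lies 11 mm behind it (manip.nose_length is the distance from the TCP to the fingertips, in m); y points along the fingers, x is the direction in which the jaws open and shut, and the axes are right-handed (so a half turn about y gives the same grasp; the last joint's range is limited). The gripper opens to 85 mm and grips with 20 to 120 N. Pads are 22 mm wide; open, the fingers measure 114 mm over their backs; the gripper's body (76 mm by 85 mm) begins 54 mm behind the grasp point. The pads swing forward as they close: fully open they stand 13 mm farther back than shut.
Start: joints at [-66.509, 6.646, 82.598, -0, 90.757, -2.166], TCP at [0.292, -0.608, 0.239] pointing down, gripper open.
Joint ranges: [-162.19, 162.19], [-47.58, 125.68], [4.15, 143.07], [-65.23, 245.23], [0.69, 171.88], [-170.13, 170.13]. Speed limits (degrees/s): [108.29, 108.29, 127.2, 180, 180, 180].

### API

Orientations are given as [roll, pitch, yaw] about the fixed x, y, z axes, in that order (R = Rz(yaw) Ry(pitch) Rx(roll)).
In Python, from cell import readout, viewer, job, manip gives the robot as it stands.
- The arm moves only by the tool apply_moves, never from a script. Its argument "steps" is a list of rows, each an object with "rotation": the turn, a rotation vector about the tool's x, y, z in degrees, a list of three; "dp": the shift along the tool's x, y, z in mm, a list of three; "gripper": the closure in counts, from 0 (fully open) to 255 (shut). In form: [{"rotation": [ax, ay, az], "dp": [dx, dy, dz], "gripper": gripper}, ...]. A call has exactly 10 rows; each row shifts and turns the commanded pose from where the row before left it, along the tool's axes as they then stand; what a row does not reach is not made up. A row lasts 1/10 s, in which the tool goes at most 50 mm and 8.59 degrees, less where a joint would pass 70% of its speed; a pose out of reach is approached as far as the arm can. A call is refused whole if a number of a shift passes 50 or a number of a turn 8.59, either way. A call with a gripper value outside its range is refused whole. The fingers move at their own pace and stop on an object; "newtons" is the grip in N (left out, the last holds). Time passes only in rows, so rows that do not move let the fingers close, or fill a call up. It gives the time, the measured TCP pose, the force and the opening at its end, in the units of the state.
- readout.get_obs(): the state, without advancing time (a new reading comes with each control period).
- viewer.grab_frame(name): name is "side" or "top" or "wrist"; returns a dict with "pixels" (420x560x3 uint8, red, green, blue), "vfov" (degrees; the focal length in pixels is half the picture's height over the tangent of half this angle, whatever the lens; pixels are square), "cx", "cy" (the principal point, pixels), "R" (3x3) and "t" (3): a world point X has camera coordinates R X + t. Camera axes: x right, y down, z forward; pixel columns grow to the right and rows downward; lengths in m; the calibration is good to about 2 mm. A picture is of the moment at which its call begins. There is no depth.
- job.job_done(): hands the job in, once; it reports no verdict.
The state is a dict: "time_s": time; "joint_pos": joint angles; "qd": joint speeds; "effort": joint torques, N m; "eef_pos": TCP position; "ee_rot": TCP orientation; "contact_force": force on the tool from outside, world axes, zero at the start; "moment": the same for the moment, N m; "finger_gap": finger opening in m.
Only numpy, scipy, OpenCV 4.12 (cv2) and the standard library are available. Lean on these libraries where they do the work, as an engineer would, in place of code of your own. Each camera call takes 0.05 s, during which the arm holds its last target. There are 200 camera calls.

### The job

With the fingertips press the blue index plunger down in its cup and, with it in, push the cup round to the next hole, so that the orange-capped vial (one place away, to one side or the other) comes under the sampling needle and the plunger springs fully up and locks the carousel there. Go the short way, one place only, neither the wrong way nor past that hole. Just press and push: do not touch, lift or tip the vials, and leave the other things on the bench where they stand.

Things in the scene. Friction and masses are not known exactly. Their poses are not given: they have to be found in the camera images.
- carousel: Fixed cream base of a hand-indexed sample carousel, 308 mm across, with a steel index ring on top (32 mm above the bench) that has 8 holes, 45 degrees apart, on a radius of 125 mm. Origin on the vertical axis of rotation at bench height. Its x axis points to the needle and on to the cream gantry column (165 to 195 mm out, 215 mm tall). Stands anywhere, turned either way.
- deck (a joint): Angle of the white turning deck (188 mm diameter, 8 vial sockets) in rad, positive anticlockwise from above; 0 at the start, locked in a hole; the next holes are at +0.785 and -0.785. Light friction (about 1 N at the cup); it stays where it is left. It cannot turn while the plunger is up in a hole, but for about 1.5 mm of play at the cup.
- cup (a point): Centre of the mouth of the dark round finger cup on the deck's index arm, 125 mm from the axis, 78 mm above the bench; at the start opposite the needle. Cup 60 mm outside, 52 mm inside diameter; pushing its wall from inside turns the deck. Vials reach 106 mm above the bench and come no nearer than 43 mm to the cup's centre line.
- plunger (a joint): How far the plunger is pressed down, m: 0 up (locked), 0.012 fully in; free of the hole from 0.008. Spring 4 N at 0, 9 N fully in. Its shoulder goes below the ring and runs under it: let go between holes, it stays about 8 mm in, slides with little drag and springs up by itself at the next hole, centring the deck over the last 2 mm. Kept pressed it passes the hole.
- plunger_top (a point): Centre of the flat top of the blue plunger head (47 mm diameter) inside the cup: 70 mm above the bench when fully up (8 mm below the cup's rim), 58 mm when fully in. It turns with the deck.
- needle_tip (a point): Tip of the thin steel sampling needle, fixed to the base's gantry, 68 mm from the axis of rotation, 122 mm above the bench (16 mm above the vial caps). The blue gantry arm above it reaches in to 45 mm from the axis, at 189 to 215 mm height.
- vial_orange: The only orange-capped vial: clear glass, 28 mm diameter, 61 mm tall, standing loose in a deck socket (36 mm across, rim 66 mm above the bench, 68 mm from the axis) 45 degrees to the left or right of the needle. Origin at the centre of its underside, 45 mm above the bench. It rides round with the deck. Not to be touched.
- vial_a: purple-capped clear glass vial of the same size, standing loose in another socket of the deck; origin at the centre of its underside. Not to be touched.
- vial_b: purple-capped clear glass vial of the same size, standing loose in another socket of the deck; origin at the centre of its underside. Not to be touched.
- vial_c: purple-capped clear glass vial of the same size, standing loose in another socket of the deck; origin at the centre of its underside. Not to be touched.
- vial_d: purple-capped clear glass vial of the same size, standing loose in another socket of the deck; origin at the centre of its underside. Not to be touched.
- vial_e: purple-capped clear glass vial of the same size, standing loose in another socket of the deck; origin at the centre of its underside. Not to be touched.
- reagent: Loose amber bottle with a black cap, 62 mm diameter, 125 mm tall, beside the carousel; origin at the centre of its underside. To be left alone.
- sample_jar: Loose clear jar with a white lid, 60 mm diameter, 105 mm tall, beside the carousel; origin at the centre of its underside. To be left alone.
- tube_rack: Loose blue rack with eight purple-capped tubes, 62 x 124 mm, 94 mm tall, beside the carousel; origin at the centre of its underside. To be left alone.
- beaker: Loose glass beaker, 60 mm diameter, 75 mm tall, beside the carousel; origin at the centre of its underside. To be left alone.

How it is judged (in metres and radians):
On the way, in this order (a step that is already met when the one before it is completed fails the run):
1. the plunger is pressed in while the deck is still at its starting hole (value of joint plunger above 0.008 m and value of joint deck between -0.06 and 0.06 rad), for 0.05 s.
2. the deck is on its way between the two holes, plunger in (value of joint plunger above 0.006 m and (value of joint deck above 0.3 rad or value of joint deck below -0.3 rad) and horizontal distance between vial_orange and needle_tip below 0.04 m).
At the end, for the whole second after the job is handed in: Deck at rest one hole on (45 degrees, within 2), plunger fully up (within 2 mm) in that hole, orange-capped vial within 7 mm of plumb under the needle, all six vials upright (0.2 rad) and down in their sockets (7 mm), the four things beside the carousel within 15 mm of their places (value of joint plunger below 0.002 m and horizontal distance between vial_orange and needle_tip below 0.007 m and (value of joint deck between 0.75 and 0.82 rad or value of joint deck between -0.82 and -0.75 rad) and velocity of joint deck between -0.03 and 0.03 rad/s and angle between each of vial_orange, vial_a, vial_b, vial_c, vial_d, vial_e's own z axis and vertical below 0.2 rad and height (world z) of each of vial_orange, vial_a, vial_b, vial_c, vial_d, vial_e below 0.052 m and distance of each of reagent, sample_jar, tube_rack, beaker from where it was at the start of the episode below 0.015 m); the robot touches nothing.
It fails at once if the deck is turned more than about 14 degrees past the next hole, either way (value of joint deck above 1.03 rad or value of joint deck below -1.03 rad).
It fails at once if the deck is turned the wrong way, with the orange vial going away from the needle (horizontal distance between vial_orange and needle_tip above 0.075 m).
It fails at once if the deck is forced out of its hole with the plunger up (value of joint plunger below 0.004 m and (value of joint deck between 0.12 and 0.66 rad or value of joint deck between -0.66 and -0.12 rad)).
It fails at once if a vial is touched by the fingers, lifted or tipped (contact force between the fingers and vial_orange above 1.5 N or contact force between the fingers and vial_a above 1.5 N or contact force between the fingers and vial_b above 1.5 N or contact force between the fingers and vial_c above 1.5 N or contact force between the fingers and vial_d above 1.5 N or contact force between the fingers and vial_e above 1.5 N or height (world z) of any of vial_orange, vial_a, vial_b, vial_c, vial_d, vial_e above 0.055 m or angle between any of vial_orange, vial_a, vial_b, vial_c, vial_d, vial_e's own z axis and vertical above 0.35 rad).
It fails at once if a thing standing beside the carousel is moved, lifted or tipped (distance of any of reagent, sample_jar, tube_rack, beaker from where it was at the start of the episode above 0.02 m or angle between any of reagent, sample_jar, tube_rack, beaker's own z axis and vertical above 0.3 rad).
It also fails if it takes over 38 s, if anything falls off the work surface, if the arm or the gripper's body presses on something with over 40 N, if the wrist force passes 120 N, or if a joint passes its speed limit or range.

## Working session

There is one attempt and no reset: what is moved stays moved. The work goes in short steps, Python scripts to look and compute and a tool call to move; the robot and the scene stay as the last step left them, time stands still between calls to the robot, and variables do not carry over. Pictures are saved under pics/ and viewed, about 8 in all and at most 12, crops included, and the job is handed in when it is done.

Besides the shell and the picture viewer there is one more tool, called after ">>>" as a command line: name --argument value ..., lists and objects as JSON in quotes. apply_moves: Moves the arm, as the interface text tells. Its arguments: {"type":"object","properties":{"steps":{"type":"array"},"newtons":{"type":"number"}},"required":["steps"]}

```bash
ls; mkdir -p pics; python3 - <<'E'
from cell import readout, viewer, manip
import cv2,pickle
d={}
for n in("top","side","wrist"):
    f=viewer.grab_frame(n);d[n]=f;print(n,f["vfov"],f["cx"],f["cy"],f["R"],f["t"])
    cv2.imwrite(f"pics/{n}0.png",f["pixels"][:,:,::-1])
pickle.dump(d,open("f0.pkl","wb"))
print(readout.get_obs(),manip.nose_length)
E
```

```text
pics
top 43.41071829536054 279.8801984562004 208.90414837035283 [[ 1.29728705e-03 -9.99927069e-01 -1.20072678e-02]
 [-9.94527865e-01 -3.57716943e-05 -1.04471646e-01]
 [ 1.04463598e-01  1.20770921e-02 -9.94455379e-01]] [0.01253586 0.54820288 1.1447493 ]
side 51.53891271978026 278.45983031018 208.83026279826572 [[-0.96098867 -0.27580474 -0.02079734]
 [-0.14678937  0.57229706 -0.80680168]
 [ 0.23442198 -0.77227444 -0.5904562 ]] [0.55070085 0.14850112 0.76109434]
wrist 69.33054375929345 272.07017621164255 211.82546618818293 [[ 0.43143252 -0.9021445  -0.00112813]
 [-0.87118822 -0.41695242  0.25919444]
 [-0.23430121 -0.1108421  -0.9658245 ]] [-0.67464775 -0.0337823   0.37877256]
{'time_s': 0.15, 'joint_pos': array([-6.65086035e+01,  6.66798088e+00,  8.26243215e+01,  4.15118411e-04,
        9.07580849e+01, -2.16625642e+00]), 'qd': array([-0.04412274, -0.05652444, -0.14378809, -0.01680698,  0.04481327,
        0.04944874]), 'effort': array([ 6.82795617e-04, -7.32505774e+01, -6.32852268e+01,  4.64225786e-05,
        4.98958019e-03, -4.02066757e-05]), 'eef_pos': array([ 0.29220744, -0.60832995,  0.2387583 ]), 'ee_rot': array([-8.99976806e+01,  5.03356436e-02, -6.43423407e+01]), 'contact_force': array([-0.78241701, -0.20681501, -0.11928527]), 'moment': array([-0.01290726, -0.03582703,  0.0437836 ]), 'finger_gap': 0.08586939127571853} 0.008
```

View pics/top0.png

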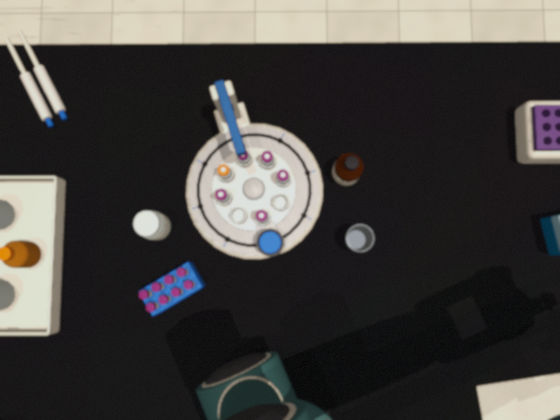

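View pics/side0.png

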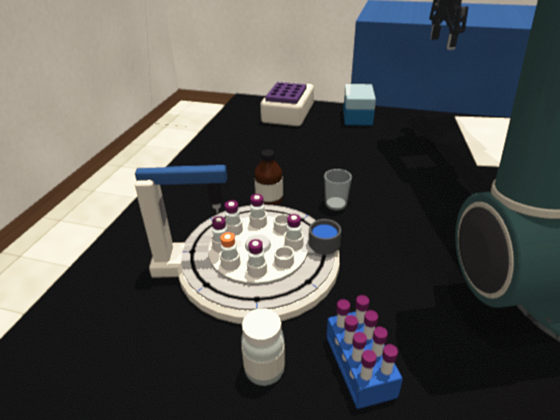

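The top view shows the carousel centred near (254,188), the needle and gantry up-left at (232,115), the orange cap at (223,171) and the blue cup at (270,242). The orange vial is anticlockwise of the needle, so the deck has to turn clockwise (negative). The cup then moves towards the rack side (image left). The side view agrees.

```bash
cat > h.py <<'E'
import numpy as np,cv2
def ray(f,u,v,z):
    fl=210/np.tan(np.radians(f["vfov"])/2);R=np.array(f["R"]);t=np.array(f["t"])
    d=R.T@np.array([(u-f["cx"])/fl,(v-f["cy"])/fl,1]);c=-R.T@t
    return (c+d*(z-c[2])/d[2])[:2]
def blobs(f,lo,hi,amin=30):
    m=cv2.inRange(cv2.cvtColor(f["pixels"],cv2.COLOR_RGB2HSV),lo,hi)
    n,_,s,c=cv2.connectedComponentsWithStats(m)
    return [(s[i,4],*s[i,:4],c[i]) for i in range(1,n) if s[i,4]>=amin]
E
python3 - <<'E'
import pickle;from h import *
d=pickle.load(open("f0.pkl","rb"))
for n in("top","side"):
    f=d[n];print(n)
    for b in blobs(f,(100,120,60),(125,255,255)):print("blue",b,ray(f,*b[5],.070))
    for b in blobs(f,(5,120,120),(18,255,255),15):print("org",b,ray(f,*b[5],.106))
    for b in blobs(f,(140,80,50),(172,255,255),15):print("pur",b[0],b[5],ray(f,*b[5],.106))
f=d["top"];g=cv2.cvtColor(f["pixels"],cv2.COLOR_RGB2HSV)
m=((g[:,:,2]>110)&(g[:,:,1]<70)).astype(np.uint8)
for c in cv2.findContours(m,cv2.RETR_EXTERNAL,cv2.CHAIN_APPROX_NONE)[0]:
    x,y,w,h=cv2.boundingRect(c)
    if 100<w<200:
        p=c[:,0];q=np.array([ray(f,*a,.032) for a in p])
        for _ in range(6):
            A=np.c_[2*q,np.ones(len(q))];s=np.linalg.lstsq(A,(q**2).sum(1),rcond=None)[0]
            r=np.sqrt(s[2]+s[:2]@s[:2]);e=abs(np.hypot(*(q-s[:2]).T)-r);q=q[e<max(.004,np.percentile(e,85))]
        print("circle",x,y,w,h,s[:2],r,len(q))
E
```

```text
top
blue (np.int32(647), np.int32(214), np.int32(79), np.int32(31), np.int32(76), array([229.53786708, 116.38485317])) [0.74747769 0.12286095]
blue (np.int32(68), np.int32(59), np.int32(111), np.int32(9), np.int32(10), array([ 62.75      , 115.42647059])) [0.75041817 0.48989987]
blue (np.int32(68), np.int32(45), np.int32(118), np.int32(9), np.int32(10), array([ 49.02941176, 122.52941176])) [0.73450594 0.51946452]
blue (np.int32(221), np.int32(541), np.int32(217), np.int32(19), np.int32(38), array([549.8959276 , 236.69683258])) [ 0.4846118 -0.5604366]
blue (np.int32(403), np.int32(259), np.int32(231), np.int32(22), np.int32(23), array([269.5955335 , 241.93300248])) [0.47304701 0.03424238]
blue (np.int32(1098), np.int32(142), np.int32(261), np.int32(64), np.int32(56), array([176.45173042, 287.88888889])) [0.37567821 0.23122108]
blue (np.int32(46), np.int32(140), np.int32(282), np.int32(13), np.int32(8), array([147.13043478, 286.41304348])) [0.37866113 0.29358861]
org (np.int32(66), np.int32(218), np.int32(165), np.int32(11), np.int32(11), array([223.04545455, 170.18181818])) [0.6216951
[... 2183 characters left out ...]
35088] [0.61034323 0.0158857 ]
pur 124 [230.94354839 206.06451613] [0.64965433 0.04753857]
pur 117 [293.5042735  220.54700855] [0.52534212 0.06114671]
pur 107 [218.63551402 223.17757009] [0.65215263 0.10176135]
pur 127 [255.07086614 246.90551181] [0.56912203 0.1459285 ]
pur 388 [366.46391753 310.17010309] [0.37612091 0.23331187]
pur 374 [346.7486631  314.39037433] [0.40141933 0.24783965]
pur 215 [379.91162791 334.51627907] [0.35419697 0.2700736 ]
pur 195 [359.13846154 339.88717949] [0.37937952 0.28566364]
pur 236 [389.83474576 352.61440678] [0.33949738 0.29489534]
pur 220 [368.39090909 358.30454545] [0.36460098 0.31030261]
circle 186 80 138 180 [0.60569082 0.07194129] 0.13798180157990197 454
```

>>> apply_moves --steps '[{"rotation":[0,8.4,0],"dp":[0,0,0],"gripper":255},{"rotation":[0,0,0],"dp":[-35,0,22.7],"gripper":255},{"rotation":[0,0,0],"dp":[-35,0,22.7],"gripper":255},{"rotation":[0,0,0],"dp":[-35,0,22.7],"gripper":255},{"rotation":[0,0,0],"dp":[-35,0,22.7],"gripper":255},{"rotation":[0,0,0],"dp":[-35,0,22.7],"gripper":255},{"rotation":[0,0,0],"dp":[-35,0,22.7],"gripper":255},{"rotation":[0,0,0],"dp":[-35,0,22.7],"gripper":255},{"rotation":[0,0,0],"dp":[-35,0,22.7],"gripper":255},{"rotation":[0,0,0],"dp":[-35,0,22.7],"gripper":255}]'

```text
time_s: 1.15
eef_pos: [0.3939, -0.2454, 0.2392]
ee_rot: [-90.0, -0.0, -72.8]
contact_force: [0.6, -0.9, 0.3]
finger_gap: -0.0001
```

>>> apply_moves --steps '[{"rotation":[0,0,0],"dp":[-35,0,22.7],"gripper":255},{"rotation":[0,0,0],"dp":[-35,0,22.7],"gripper":255},{"rotation":[0,0,0],"dp":[-35,0,22.7],"gripper":255},{"rotation":[0,0,0],"dp":[-35,0,22.7],"gripper":255},{"rotation":[0,0,0],"dp":[-35,0,22.7],"gripper":255},{"rotation":[0,0,0],"dp":[-35,0,22.7],"gripper":255},{"rotation":[0,0,0],"dp":[-35,0,22.7],"gripper":255},{"rotation":[0,0,0],"dp":[0,0,0],"gripper":255},{"rotation":[0,0,0],"dp":[0,0,0],"gripper":255},{"rotation":[0,0,0],"dp":[0,0,0],"gripper":255}]'

```text
time_s: 2.15
eef_pos: [0.4728, 0.0335, 0.2392]
ee_rot: [-90.0, -0.0, -72.8]
contact_force: [-0.1, 0.6, -0.4]
finger_gap: -0.0002
```

```bash
python3 - <<'E'
from cell import readout, viewer
from h import *
f=viewer.grab_frame("wrist");cv2.imwrite("pics/w1.png",f["pixels"][:,:,::-1])
for b in blobs(f,(100,120,60),(125,255,255),200):print(b,ray(f,*b[5],.070))
print(readout.get_obs())
E
```

```text
(np.int32(1724), np.int32(249), np.int32(171), np.int32(48), np.int32(47), array([272.28364269, 194.53828306])) [0.47389208 0.03330175]
(np.int32(3711), np.int32(0), np.int32(174), np.int32(140), np.int32(65), array([ 83.47722986, 206.93209378])) [0.40393415 0.21590295]
{'time_s': 2.2, 'joint_pos': array([ 9.37477057e-01, -1.90726508e+01,  1.06284189e+02, -9.68349475e-03,
        9.27952034e+01,  7.37468588e+01]), 'qd': array([-0.28779547, -0.16540348, -0.02876511,  0.02420375,  0.05886994,
        0.16819187]), 'effort': array([ 1.19289782e+00, -3.51519334e+01, -6.34886241e+01,  2.93993822e-02,
       -2.85330876e-03, -7.37224706e-03]), 'eef_pos': array([0.4727979 , 0.03319249, 0.2392379 ]), 'ee_rot': array([-9.00091789e+01, -7.39872401e-03, -7.28098529e+01]), 'contact_force': array([ 0.97689938, -0.01549502,  0.13054232]), 'moment': array([-0.03806999, -0.02717849, -0.00095784]), 'finger_gap': 3.841040254426691e-05}
```

View pics/w1.png

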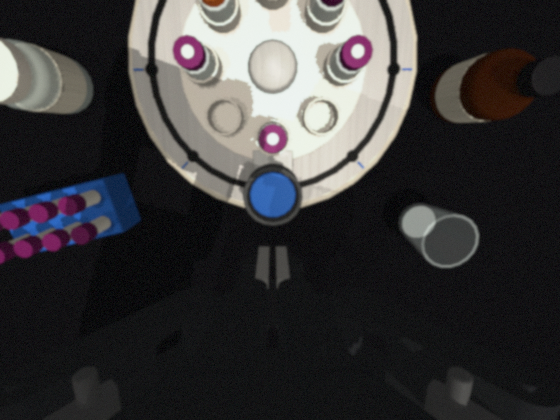

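The wrist view shows the cup's blue head at (272,195), which puts it within 1 mm of the TCP. The nearest vial is straight inward at (273,138). Next I descend and press.

>>> apply_moves --steps '[{"rotation":[0,0,0],"dp":[0,25,1],"gripper":255},{"rotation":[0,0,0],"dp":[0,30,0],"gripper":255},{"rotation":[0,0,0],"dp":[0,30,0],"gripper":255},{"rotation":[0,0,0],"dp":[0,30,0],"gripper":255},{"rotation":[0,0,0],"dp":[0,20,0],"gripper":255},{"rotation":[0,0,0],"dp":[0,15,0],"gripper":255},{"rotation":[0,0,0],"dp":[0,8,0],"gripper":255},{"rotation":[0,0,0],"dp":[0,0,0],"gripper":255},{"rotation":[0,0,0],"dp":[0,0,0],"gripper":255},{"rotation":[0,0,0],"dp":[0,0,0],"gripper":255}]'

```text
time_s: 3.2
eef_pos: [0.4745, 0.0343, 0.0824]
ee_rot: [-89.9, -0.0, -72.7]
contact_force: [-0.4, 0.5, -0.1]
finger_gap: -0.0002
```

>>> apply_moves --steps '[{"rotation":[0,0,0],"dp":[0,3,0],"gripper":255},{"rotation":[0,0,0],"dp":[0,3,0],"gripper":255},{"rotation":[0,0,0],"dp":[0,3,0],"gripper":255},{"rotation":[0,0,0],"dp":[0,2,0],"gripper":255},{"rotation":[0,0,0],"dp":[0,2,0],"gripper":255},{"rotation":[0,0,0],"dp":[0,0,0],"gripper":255},{"rotation":[0,0,0],"dp":[0,0,0],"gripper":255},{"rotation":[0,0,0],"dp":[0,0,0],"gripper":255},{"rotation":[0,0,0],"dp":[0,0,0],"gripper":255},{"rotation":[0,0,0],"dp":[0,0,0],"gripper":255}]'

```text
time_s: 4.2
eef_pos: [0.4744, 0.0344, 0.0689]
ee_rot: [-89.9, -0.0, -72.7]
contact_force: [0.4, -0.1, 8.3]
finger_gap: 0.0001
```

>>> apply_moves --steps '[{"rotation":[0,0,0],"dp":[0,1,0],"gripper":255},{"rotation":[0,0,0],"dp":[-5,0,0],"gripper":255},{"rotation":[0,0,0],"dp":[-5,0,0],"gripper":255},{"rotation":[0,2,0],"dp":[-4.4,0,0],"gripper":255},{"rotation":[0,2,0],"dp":[-4.4,0,0],"gripper":255},{"rotation":[0,2,0],"dp":[-4.4,0,0],"gripper":255},{"rotation":[0,2,0],"dp":[-4.4,0,0],"gripper":255},{"rotation":[0,2,0],"dp":[-4.4,0,0],"gripper":255},{"rotation":[0,0,0],"dp":[0,0,0],"gripper":255},{"rotation":[0,0,0],"dp":[0,0,0],"gripper":255}]'

```text
time_s: 5.2
eef_pos: [0.4672, 0.0656, 0.0684]
ee_rot: [-89.8, -0.0, -82.7]
contact_force: [4.7, 1.6, 7.9]
finger_gap: 0.0001
```

```bash
cat > s.py <<'E'
from cell import readout, viewer
from h import *
import sys
C=np.array([.5935,.0708])
o=readout.get_obs();p=o["eef_pos"];v=p[:2]-C
print("tcp ang",np.degrees(np.arctan2(v[1],v[0]))+162.8,"rad",np.hypot(*v),p,o["ee_rot"][2],o["contact_force"])
for n in("top","side"):
    f=viewer.grab_frame(n)
    if n==sys.argv[1]:cv2.imwrite("pics/"+sys.argv[2],f["pixels"][:,:,::-1])
    if n=="top":
        for b in blobs(f,(5,120,120),(18,255,255),15):print("org",b[0],ray(f,*b[5],.106))
    for b in blobs(f,(140,80,50),(172,255,255),15):
        q=ray(f,*b[5],.106)
        if np.hypot(*(q-C))<.09:print(n,"pur",q,np.degrees(np.arctan2(*(q-C)[::-1])))
E
python3 s.py side s2.png
```

```text
tcp ang -14.851146031312112 rad 0.12643431972160898 [0.46717191 0.06561825 0.06843421] -82.73081365323836 [4.65908822 1.64966113 7.90363962]
org 72 [0.63640012 0.12174545]
org 587 [0.44608507 0.5612604 ]
top pur [0.65797304 0.07497726] 3.7070556485735326
top pur [0.63958037 0.02585523] -44.28522990188923
top pur [0.59294537 0.00425753] -90.4775482080473
top pur [0.58609548 0.13872918] 96.22088400422571
side pur [0.59305635 0.01292803] -90.43922277208993
side pur [0.63997378 0.03327081] -38.92207407609968
side pur [0.65683358 0.08307084] 10.965163153610392
side pur [0.52241703 0.07953239] 172.99643050207285
side pur [0.58532053 0.1482944 ] 96.02521520065869
```

View pics/s2.png

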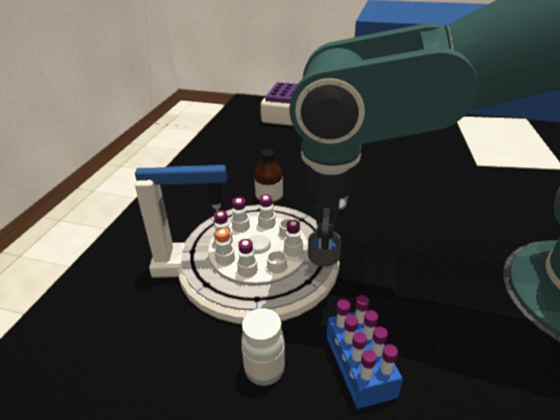

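The deck has turned about -14.4° by the cap angles, with the plunger in and the orange vial approaching the needle at (222,235) in the side view. I'll carry on to about -31°.

>>> apply_moves --steps '[{"rotation":[0,5,0],"dp":[0,0,0],"gripper":255},{"rotation":[0,2,0],"dp":[-4.4,0,0.2],"gripper":255},{"rotation":[0,2,0],"dp":[-4.4,0,0.2],"gripper":255},{"rotation":[0,2,0],"dp":[-4.4,0,0.2],"gripper":255},{"rotation":[0,2,0],"dp":[-4.4,0,0.2],"gripper":255},{"rotation":[0,2,0],"dp":[-4.4,0,0.2],"gripper":255},{"rotation":[0,2,0],"dp":[-4.4,0,0.2],"gripper":255},{"rotation":[0,2,0],"dp":[-4.4,0,0.2],"gripper":255},{"rotation":[0,2,0],"dp":[-4.4,0,0.2],"gripper":255},{"rotation":[0,0,0],"dp":[0,0,0],"gripper":255}]'

```text
time_s: 6.3
eef_pos: [0.4705, 0.1007, 0.0677]
ee_rot: [-90.0, 0.0, -103.8]
contact_force: [-3.9, 1.9, 8.1]
finger_gap: 0.0003
```

```bash
python3 s.py side s3.png
```

```text
tcp ang 329.12765988316914 rad 0.12659173443074617 [0.47049545 0.10072237 0.06768611] -103.79499929291505 [-3.9143683   1.87457093  8.08223603]
org 58 [0.64687096 0.10769041]
org 578 [0.4460596  0.56082719]
top pur [0.65595753 0.05632884] -13.045020112328833
top pur [0.6260476  0.01405062] -60.16433920621352
top pur [0.60507677 0.13664928] 80.02888937925306
top pur [0.57486507 0.00520978] -105.86045504209618
side pur [0.62553704 0.0216949 ] -56.8788532558198
side pur [0.57402138 0.01460633] -109.11804404745872
side pur [0.65540171 0.06347109] -6.752149984456522
side pur [0.52374505 0.09629636] 159.9219710097694
side pur [0.6048304  0.14639746] 81.47606605620875
```

The deck is now at about -30.5°, plunger in. I'll raise the tips clear of the plunger's full height but below the cup rim, so it rides under the ring, and push on the wall alone.

>>> apply_moves --steps '[{"rotation":[0,0,0],"dp":[0,-6,0],"gripper":255},{"rotation":[0,0,0],"dp":[0,-6.3,0],"gripper":255},{"rotation":[0,0,0],"dp":[0,0,0],"gripper":255},{"rotation":[0,2,0],"dp":[-4.4,0,0.2],"gripper":255},{"rotation":[0,2,0],"dp":[-4.4,0,0.2],"gripper":255},{"rotation":[0,2,0],"dp":[-4.4,0,0.2],"gripper":255},{"rotation":[0,2,0],"dp":[-4.4,0,0.2],"gripper":255},{"rotation":[0,2,0],"dp":[-4.4,0,0.2],"gripper":255},{"rotation":[0,0,0],"dp":[0,0,0],"gripper":255},{"rotation":[0,0,0],"dp":[0,0,0],"gripper":255}]'

```text
time_s: 7.4
eef_pos: [0.478, 0.1208, 0.0795]
ee_rot: [-90.0, 0.0, -113.7]
contact_force: [0.2, 0.5, 0.7]
finger_gap: 0.0002
```

```bash
python3 s.py side s4.png
```

```text
tcp ang 319.3926728398374 rad 0.12580673887081614 [0.47804667 0.12077865 0.07945949] -113.68009607052738 [0.21247392 0.50228654 0.74905957]
org 53 [0.64812547 0.10358058]
org 581 [0.44607061 0.56091224]
top pur [0.65449959 0.05178051] -17.317325942089234
top pur [0.62193496 0.01224725] -64.09741084918333
top pur [0.60957071 0.13573649] 76.09953724850851
top pur [0.57045623 0.00687852] -109.82429812644811
side pur [0.62123105 0.02001375] -61.363932687044674
side pur [0.56938613 0.01581713] -113.68084412898182
side pur [0.65417453 0.05885322] -11.139015171862681
side pur [0.53444462 0.09609395] 156.81411001785833
side pur [0.60888726 0.14520948] 78.3163953257865
```

>>> apply_moves --steps '[{"rotation":[0,2,0],"dp":[-4.4,0,0.1],"gripper":255},{"rotation":[0,2,0],"dp":[-4.4,0,0.1],"gripper":255},{"rotation":[0,2,0],"dp":[-4.4,0,0.1],"gripper":255},{"rotation":[0,1,0],"dp":[-2.2,0,0.1],"gripper":255},{"rotation":[0,1,0],"dp":[-2.2,0,0],"gripper":255},{"rotation":[0,0.5,0],"dp":[-1.1,0,0],"gripper":255},{"rotation":[0,0.5,0],"dp":[-1.1,0,0],"gripper":255},{"rotation":[0,0,0],"dp":[0,0,0],"gripper":255},{"rotation":[0,0,0],"dp":[0,0,0],"gripper":255},{"rotation":[0,0,0],"dp":[0,0,0],"gripper":255}]'

```text
time_s: 8.5
eef_pos: [0.4876, 0.1382, 0.0796]
ee_rot: [-90.0, 0.0, -122.7]
contact_force: [-1.0, 1.3, -0.3]
finger_gap: 0.0001
```

```bash
python3 s.py side s5.png; python3 -c "
import cv2;a=cv2.imread('pics/s5.png')[140:320,170:380];cv2.imwrite('pics/s5c.png',cv2.resize(a,None,fx=3,fy=3,interpolation=3))"
```

```text
tcp ang 310.3392289171169 rad 0.12548596070666176 [0.48762008 0.13815108 0.07961965] -122.72831117577364 [-1.0010329   1.34915169 -0.28474394]
org 42 [0.64992635 0.0922448 ]
org 586 [0.44601461 0.56117251]
top pur [0.65033113 0.04217428] -26.734302551848813
top pur [0.61889723 0.1328087 ] 67.72721018767936
top pur [0.6128649  0.00775844] -72.92426423042023
top pur [0.56093476 0.01035459] -118.31377367982988
side pur [0.6123404  0.01640592] -70.89552307319069
side pur [0.56578926 0.02148605] -119.33272018625544
side pur [0.65068702 0.04959169] -20.347740032667378
side pur [0.61841171 0.14113908] 70.49758876070496
```

View pics/s5c.png

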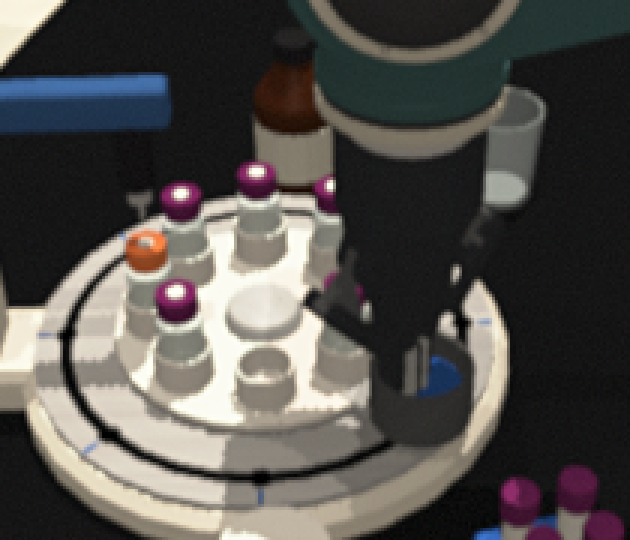

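The crop shows the orange vial almost under the needle, and the blue head still low in the cup at crop (440,375). The cap angles give about -43.5°, so it is not locked yet. I'll creep on.

>>> apply_moves --steps '[{"rotation":[0,0,0],"dp":[-0.8,0,0],"gripper":255},{"rotation":[0,0,0],"dp":[0,0,0],"gripper":255},{"rotation":[0,0,0],"dp":[-0.8,0,0],"gripper":255},{"rotation":[0,0,0],"dp":[0,0,0],"gripper":255},{"rotation":[0,0,0],"dp":[-0.7,0,0],"gripper":255},{"rotation":[0,0,0],"dp":[0,0,0],"gripper":255},{"rotation":[0,0,0],"dp":[-0.7,0,0],"gripper":255},{"rotation":[0,0,0],"dp":[0,0,0],"gripper":255},{"rotation":[0,0,0],"dp":[0,0,0],"gripper":255},{"rotation":[0,0,0],"dp":[0,0,0],"gripper":255}]'

```text
time_s: 9.6
eef_pos: [0.4891, 0.1407, 0.0796]
ee_rot: [-90.0, -0.0, -122.7]
contact_force: [0.3, 0.4, -0.5]
finger_gap: 0.0001
```

```bash
python3 s.py side s6.png; python3 -c "
import cv2;a=cv2.imread('pics/s6.png')[140:320,170:380];cv2.imwrite('pics/s6c.png',cv2.resize(a,None,fx=3,fy=3,interpolation=3))"
```

```text
tcp ang 308.997275869262 rad 0.12558077120464842 [0.48914765 0.14066499 0.07960788] -122.74125495798936 [ 0.30064528  0.44146751 -0.48246348]
org 41 [0.65060545 0.08995613]
org 583 [0.44606362 0.56107134]
top pur [0.650347   0.04070044] -27.90048972637434
top pur [0.62031858 0.13180783] 66.27007109917227
top pur [0.61074666 0.00646623] -74.99295644481701
top pur [0.5599017  0.01150534] -119.53731362988647
side pur [0.61052119 0.01598087] -72.75057046733978
side pur [0.56692869 0.02041246] -117.80442018473443
side pur [0.64995514 0.04818166] -21.83314354034081
side pur [0.61966877 0.14024821] 69.35309651561583
side pur [0.52124102 0.11256978] 149.96966078888227
```

View pics/s6c.png

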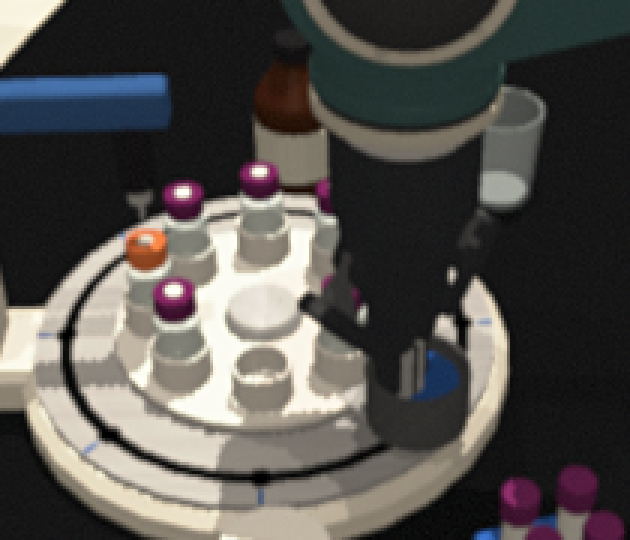

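The blue head now fills more of the cup mouth (crop (440,375)), so it seems to have risen, and the angle is about -44.8°. I'll centre in the cup, lift straight up and check.

>>> apply_moves --steps '[{"rotation":[0,0,0],"dp":[4,0,0],"gripper":255},{"rotation":[0,0,0],"dp":[4,0,0],"gripper":255},{"rotation":[0,0,0],"dp":[3,0,0],"gripper":255},{"rotation":[0,0,0],"dp":[0,-10,0],"gripper":255},{"rotation":[0,0,0],"dp":[0,-25,0],"gripper":255},{"rotation":[0,0,0],"dp":[0,-35,0],"gripper":255},{"rotation":[0,0,0],"dp":[0,-40,0],"gripper":255},{"rotation":[0,0,0],"dp":[0,-40,0],"gripper":255},{"rotation":[0,0,0],"dp":[0,0,0],"gripper":255},{"rotation":[0,0,0],"dp":[0,0,0],"gripper":255}]'

```text
time_s: 10.7
eef_pos: [0.4835, 0.1314, 0.231]
ee_rot: [-89.9, 0.1, -122.7]
contact_force: [0.8, 0.3, -0.8]
finger_gap: -0.0002
```

```bash
python3 s.py side s7.png; python3 - <<'E'
import pickle
from cell import viewer
from h import *
a=cv2.imread('pics/s7.png')[140:320,170:380];cv2.imwrite('pics/s7c.png',cv2.resize(a,None,fx=3,fy=3,interpolation=3))
C=np.array([.5935,.0708]); F={n:viewer.grab_frame(n) for n in("side","wrist")}
P=[]
for n,f in F.items():
    for b in blobs(f,(100,120,60),(125,255,255),100):
        for z in(.070,.062):
            q=ray(f,*b[5],z)
            if .1<np.hypot(*(q-C))<.15:print(n,b[:5],z,q,"ang",(np.degrees(np.arctan2(*(q-C)[::-1]))+162.8+180)%360-180,"r",np.hypot(*(q-C)))
E
```

```text
tcp ang 313.9383267676741 rad 0.12564313729118737 [0.4834633  0.13144752 0.23099961] -122.74852423131728 [ 0.80512802  0.32852399 -0.83445054]
org 41 [0.65060545 0.08995613]
org 584 [0.44609924 0.56094384]
top pur [0.65011407 0.04076963] -27.94326920655355
top pur [0.62538748 0.13205672] 62.500553600577426
top pur [0.61091711 0.0065776 ] -74.82636728047697
top pur [0.56012692 0.01135895] -119.31196291845787
side pur [0.61044902 0.01614449] -72.77100502990425
side pur [0.55915163 0.01899192] -123.54408160685432
side pur [0.64996027 0.04807392] -21.92550355975178
side pur [0.52958563 0.11110026] 147.7671262331066
side pur [0.61968366 0.14023703] 69.3392995864359
side (np.int32(379), np.int32(295), np.int32(256), np.int32(28), np.int32(17)) 0.07 [0.48190399 0.12667322] ang -43.79593440599956 r 0.12480179034707546
side (np.int32(379), np.int32(295), np.int32(256), np.int32(28), np.int32(17)) 0.062 [0.48361638 0.11840152] ang -40.62223410951458 r 0.11975105755310057
wrist (np.int32(1821), np.int32(251), np.int32(173), np.int32(49), np.int32(48)) 0.07 [0.48204212 0.12663039] ang -43.80675869281981 r 0.12465910410413025
wrist (np.int32(1821), np.int32(251), np.int32(173), np.int32(49), np.int32(48)) 0.062 [0.48053915 0.12748537] ang -43.848151101503504 r 0.12638585972485863
```

View pics/s7c.png

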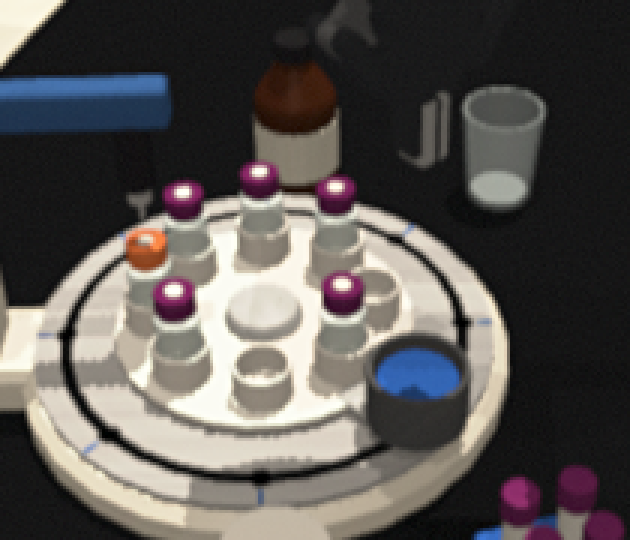

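The head seen from the side and wrist cameras triangulates to z = 70 mm (fully up), the orange vial is under the needle, and the gripper is clear.

```bash
python3 -c "
from cell import job;print(job.job_done())"
```

```text
the job is handed in; nothing more can be done
None
```

I turned the carousel one place clockwise, the short way, and the plunger sprang up and locked with the orange vial under the needle. The job is handed in; no verdict was reported.

**What I did:** With the fingers shut, I pressed the plunger about 10 mm in at the starting hole and turned the deck to about -30° with it held in. I then raised the fingertips so the plunger could spring up by itself. From there I pushed only on the cup wall to the next hole, backed off and lifted straight up.

**Last checks:**
- **Plunger:** the side and wrist views of the blue head agree to 0.2 mm at 70 mm height, so it is fully up. Assuming 62 mm (still 8 mm in), they would disagree by about 9 mm.
- **Deck angle:** the vial caps gave about -44.8° just before I lifted. The cup position after lifting gave about -44°, and one cap in the last top view was out of line (implying about -48°). I put the difference down to the roughly 2 mm calibration and did not resolve it; with the plunger up, the deck should be in the hole.
- **Surroundings:** in the last side crop all six vials stand upright in their sockets. I did not re-measure the four things beside the carousel, but no unexpected contact force showed. The gripper is clear of everything.

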